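Shut the photometer lid and hold the third sample cell in the beam

TASK

Press the ajar sample lid of the spectrophotometer down until it is fully shut, then grip the cell-changer knob in front of it and turn it clockwise, counting the clicks from its rest (the blank, not counted), to the third stop, without running past it. The changer is spring-returned, so finish while still gripping the knob and holding it steady at the third stop; leave the bottle, the dishes and the tube rack beside the instrument alone.

Things in the scene. Friction and masses are not known exactly. Their poses are not given: they have to be found in the camera images.
- spec: Bench spectrophotometer, fixed: light-grey box 320 mm deep (x), 380 mm wide (y), deck 130 mm above the bench. Origin: centre of underside; z up; front (operator's side) faces its -x. On the deck seen from the front: key panel (to 45 mm above deck) front left, lamp housing (34 mm) back left, sample lid on the right, changer knob before it, its axis at x, y = (-108, -90) mm.
- lid (a joint): Angle of the sample lid, rad: 0 = fully shut, grows as it opens up. Grey plate 170 mm long, 140 wide, 14 thick, hinged at its back edge: hinge line along the instrument's y at x = 127 mm, 139 mm above the bench. Stiff friction hinge: stays where left; moving it takes 5 to 6 N at the press pad. Starts ajar by 0.2 to 0.45. Shut, its top is 16 mm above the deck, on a firm stop.
- lid_press (a point): Press pad of the lid: dark ribbed strip 26 x 70 mm on its top face, mid-width, 150 mm from the hinge line (24 mm in from the front edge). The point is its centre, on the surface (17 mm above the deck when shut); it moves and tilts with the lid. x axis points from the front edge to the hinge, z out of the lid's top.
- knob (a joint): Angle of the changer knob, rad: 0 = at rest on its end stop (blank cell), grows clockwise seen from above. Click stops every 0.419 (24 degrees): 0.419, 0.838, 1.257 (third stop), 1.676 (fourth, end stop). A spring drives it back to 0 over the clicks when let go. Torque to turn it: about 0.15 N m on leaving a stop, falling to 0.05 just before the next, then up again with a distinct step.
- knob_grip (a point): Point on the axis of the cell-changer knob, half-way up its bar grip, 22 mm above the deck. Black, upright axis: round skirt 46 mm diameter, top 10 mm above the deck; across it a bar 12 mm wide, 42 long, up to 35 mm above the deck, with narrower nose and white line. x axis along the bar to the nose, z up. At rest the nose points 48 degrees left of the instrument's +x, at the third stop 24 right.
- media_bottle: Bystander: capped amber bottle, 68 mm diameter, 125 mm tall, loose on the bench; origin at the centre of its underside.
- dish_stack: Bystander: stack of three lidded culture dishes, 92 mm diameter, 47 mm tall, loose on the bench; origin at the centre of its underside.
- tube_rack: Bystander: white tube rack 70 x 130 mm with seven capped tubes, 97 mm tall, loose on the bench; origin at the centre of its underside.

How it is judged:
By the outcome, as a careful person would: the job done as asked, in the order asked, and still so for the second after the job is handed in, while the arm keeps its last pose, push and grip.
It also fails if it takes over 48 s, if anything falls off the work surface, if the arm or the gripper's body presses on something with over 40 N, if the wrist force passes 120 N, or if a joint passes its speed limit or range.

ROBOT

A 7-joint arm with a two-finger parallel gripper is mounted at the origin on the work surface. World frame = base frame: x ahead of the robot, y to its left, z up, the work surface at z = 0. Lengths are in mm, angles in degrees, forces in N, time in s.
With the tool pointing down it reaches from about 425 to 875 mm from the base axis. Payload 4.7 kg.
Tool frame: the origin (TCP) lies midway between the tips of the shut fingers; the grasp point (between the pads) lies 19 mm behind it; z points along the fingers, y is the direction in which the jaws open and shut (so a half turn about z gives the same grasp; the last joint's range is limited). The gripper opens to 87 mm and grips with 3 to 60 N. Pads are 19 mm wide; open, the fingers measure 117 mm over their backs; the gripper's body (75 mm by 190 mm) begins 51 mm behind the grasp point.
Start: joints at [64.406, 18.392, -4.016, 83.108, 1.295, 78.541, -3.26], TCP at [289.016, -582.233, 222.587] pointing down, gripper open.
Joint ranges: [-163.93, 163.93], [-17.29, 119.83], [-79.2, 71.16], [3.27, 140.29], [-89.18, 269.18], [5.43, 117.66], [-154.24, 154.24]. Speed limits (degrees/s): [147.25, 147.25, 180, 180, 180, 180, 180].

INTERFACE

Orientations are given as [roll, pitch, yaw] about the fixed x, y, z axes, in that order (R = Rz(yaw) Ry(pitch) Rx(roll)).
In Python, from station import * gives the robot as it stands. Calls block until the motion is done:
- move_ptp(position, orientation): joint-space move of the TCP to a pose.
- move_l(position, ori=None, velocity=150, stop_force=None): straight line of the TCP; ori=None keeps the orientation; velocity is the mean speed in mm/s. With stop_force (N) it stops when the force on the tool has changed by that much, and returns True; else False.
- set_joints(angles): joint-space move.
- gripper_to(opening, force=None): opening from 0.0 (shut) to 1.0 (fully open); force is the grip in N (None keeps the last); returns when the fingers have stopped.
- wait(seconds).
- inverse_kinematics(position, orientation): joint angles nearest the present ones, or None.
- snapshot(name): name is "scene" or "top" or "wrist"; returns (picture, depth): 400x640x3 uint8, red, green, blue; 400x640 float32, mm along the optical axis (not along the pixel's ray), 0 where there is no reading.
- calibration(name): a dict with "camera_matrix" (3x3 intrinsics, pixels), "pose" (4x4, takes a point from camera to world coordinates). Camera axes: x right, y down, z forward; pixel columns grow to the right and rows downward; lengths in mm; the calibration is good to about 2 mm. The wrist camera is an equidistant fisheye: a pixel r from the principal point sees the ray r / f radians off the axis. A picture is of the moment at which its call begins: read the wrist's pose just before it. calibration takes no time and is no camera call; for the wrist camera it gives the pose at the moment of the call.
A pose or a line that the arm cannot do raises Unreachable and nothing moves.
- hand_in(): hands the job in, once; it reports no verdict.
Trained networks look in the newest picture that a camera, given by its name, has taken for a name from the list of things; names that differ only in an ending like _2 or _b are one class to them, and where a whole thing is asked for, a point or a joint stands for the part that bears it (a point fixed in the world has none). Each returns a list of dicts, best first, with "score" (0 to 1); they miss things now and then, are a little off and sometimes report something else, mostly with a low value. They report only what shows in the picture. A call takes as long as a camera call.
- find_in(camera, query): "xyz" ([x, y, z] in mm, in the coordinates of the camera as it stood for that picture, good to about 4 mm: the middle of the surface that is visible of it).
Readings, each from a call of its own:
- current_time(): time.
- current_joint_positions(): joint angles.
- current_joint_vel(): joint speeds.
- current_joint_efforts(): joint torques, N m.
- current_ee_pos(): TCP position.
- current_tcp_rot(): TCP orientation.
- current_contact_force(): force on the tool from outside, world axes, zero at the start.
- current_moment(): the same for the moment, N m.
- current_opening(): opening from 0.0 (shut) to 1.0 (fully open).
Only numpy, scipy, OpenCV 4.12 (cv2) and the standard library are available. Lean on these libraries where they do the work, as an engineer would, in place of code of your own. Each camera call takes 0.05 s, during which the arm holds its last target.

## Working session

There is one attempt and no reset: what is moved stays moved. The work goes in short steps, each a Python script; the robot and the scene stay as the last script left them, time stands still between calls to the robot, and variables do not carry over. Pictures are saved under pics/ and viewed, and the job is handed in when it is done.

```bash
mkdir -p pics
python3 - <<'E'
from station import *
import cv2,numpy as np
print(current_time(),current_ee_pos(),current_tcp_rot())
for n in ["scene","top"]:
    p,d=snapshot(n); cv2.imwrite(f"pics/{n}0.png",p[:,:,::-1]); np.save(f"pics/{n}0.npy",d)
    c=calibration(n); T=np.array(c["pose"]); print(n,np.round(T,3).tolist(),np.array(c["camera_matrix"]).tolist())
    for q in ["spec","lid","lid_press","knob","knob_grip"]:
        for r in find_in(n,q)[:2]:
            print(n,q,round(r["score"],2),np.round((T@np.r_[r["xyz"],1])[:3],1))
print(current_time())
E
```

```text
0.0 [ 288.77037044 -581.7236222   221.47110219] [-1.79892509e+02  6.06322889e-03  2.64057254e+01]
scene [[0.678, 0.516, -0.523, 1147.901], [0.735, -0.493, 0.467, -383.978], [-0.017, -0.7, -0.713, 832.512], [0.0, 0.0, 0.0, 1.0]] [[463.25387562696193, 0.0, 323.4010942755767], [0.0, 463.25387562696193, 199.59921579297753], [0.0, 0.0, 1.0]]
scene spec 0.83 [699.4 -49.2 136.7]
scene lid 0.63 [684.8 -87.1 178.3]
scene lid_press 0.9 [684.8 -86.8 179.3]
scene lid_press 0.16 [ 658.6 -294.3   84.1]
scene knob 0.7 [529.6 -96.2 152.8]
scene knob_grip 0.58 [535.1 -92.  151.3]
scene knob_grip 0.48 [685.4 -88.6 177.5]
top [[-0.006, -0.999, 0.054, 561.729], [-1.0, 0.005, -0.025, 80.467], [0.025, -0.054, -0.998, 1118.428], [0.0, 0.0, 0.0, 1.0]] [[398.9518774382807, 0.0, 322.87916465030895], [0.0, 398.9518774382807, 199.13384530896454], [0.0, 0.0, 1.0]]
top spec 0.55 [625.4   6.4 148.7]
top lid 0.92 [675.3 -82.8 183.8]
top lid_press 0.73 [672.4 -83.4 183.7]
top knob 0.64 [527.5 -87.3 138.7]
top knob_grip 0.62 [525.9 -88.7 139.1]
0.6
```

View pics/scene0.png

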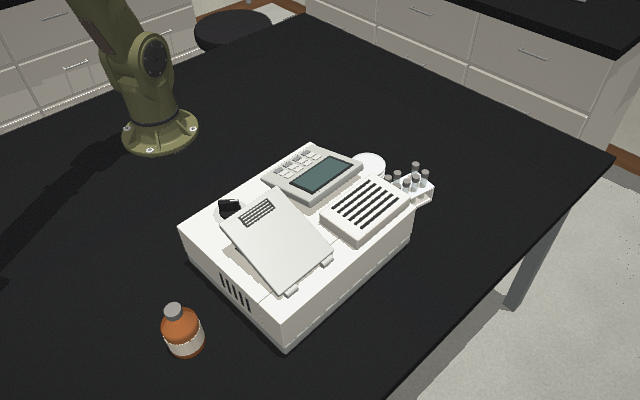

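View pics/top0.png

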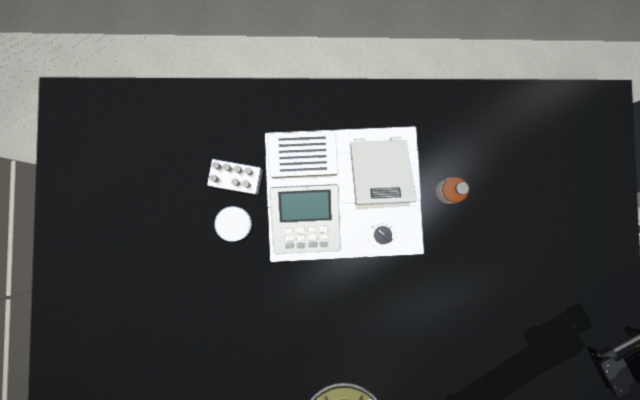

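```bash
cat > h.py <<'E'
import numpy as np,cv2
def cloud(d,c):
    K=np.array(c["camera_matrix"]);T=np.array(c["pose"])
    v,u=np.indices(d.shape); P=np.stack([(u-K[0,2])/K[0,0]*d,(v-K[1,2])/K[1,1]*d,d],-1)
    W=P@T[:3,:3].T+T[:3,3]; W[d<=0]=np.nan; return W
E
python3 - <<'E'
from station import *
from h import *
for n in ["top","scene"]:
    W=cloud(np.load(f"pics/{n}0.npy"),calibration(n)).reshape(-1,3)
    m=(W[:,2]>118)&(W[:,2]<142)&(W[:,0]>420)&(W[:,0]<860)&(abs(W[:,1])<300)
    D=W[m]; print(n,len(D),np.median(D[:,2]))
    # trim bottle (y<-230..)
    from scipy import ndimage
    A=(m).reshape(400,640).astype(np.uint8)
    L,k=ndimage.label(A); s=ndimage.sum(A,L,range(1,k+1)); print(np.sort(s)[-5:])
    Q=W[(L==1+np.argmax(s)).ravel()]
    print(cv2.minAreaRect(Q[:,:2].astype(np.float32)), Q.min(0),Q.max(0))
E
```

```text
top 8514 130.43398940947532
[3.000e+00 3.000e+00 3.000e+00 9.100e+01 8.379e+03]
((630.641845703125, 4.850738525390625), (320.8154602050781, 380.91412353515625), 2.4224090576171875) [ 463.52892121 -190.39531755  123.57856559] [797.40608233 199.98956074 141.98650107]
scene 9255 130.60715004007352
[1.000e+00 1.000e+00 1.720e+02 1.142e+03 7.930e+03]
((631.58642578125, 4.7956695556640625), (321.44549560546875, 381.43359375), 2.3943538665771484) [ 475.39665553 -192.1881615   118.03863155] [799.52596895 200.29825182 141.97778058]
```

```bash
cat >> h.py <<'E'
C=np.array([631.1,4.8]);a=np.radians(2.4);R=np.array([[np.cos(a),-np.sin(a)],[np.sin(a),np.cos(a)]])
def w(x,y): return C+R@[x,y]
def loc(P): return (P-C)@R
E
python3 - <<'E'
from station import *
from h import *
for n in ["top","scene"]:
    W=cloud(np.load(f"pics/{n}0.npy"),calibration(n)).reshape(-1,3)
    l=loc(W[:,:2]); m=(l[:,0]>-20)&(l[:,0]<110)&(abs(l[:,1]+90)<55)&(W[:,2]>150)
    print(n,np.polyfit(l[m,0],W[m,2],1), np.degrees(np.arctan(-np.polyfit(l[m,0],W[m,2],1)[0])),
     [ (x,np.nanmedian(W[(abs(l[:,0]-x)<5)&(abs(l[:,1]+90)<50),2])) for x in (-60,-40,-30,-20,0,100)])
    k=(abs(l[:,0]+108)<30)&(abs(l[:,1]+90)<30)&(W[:,2]>155)&(W[:,2]<175)
    print('knob bar',k.sum(),l[k].mean(0),cv2.minAreaRect(l[k].astype(np.float32)) if k.sum()>5 else '')
p=w(-23,-90);print(p,current_joint_positions())
for z,yaw in((240,2.4),(145,2.4)): print(inverse_kinematics([*p,z],[180,0,yaw]))
k=w(-108,-90);print(k)
for z,yaw in((200,50.4),(143,50.4),(143,-21.6),(143,-40)): print(inverse_kinematics([*k,z],[180,0,yaw]))
E
```

```text
top [ -0.42333561 200.02475693] 22.944670503032036 [(-60, np.float64(130.25317066362584)), (-40, np.float64(130.2112914328519)), (-30, np.float64(210.13930436148996)), (-20, np.float64(208.48886841430192)), (0, np.float64(200.09841652280693)), (100, np.float64(157.72756434563922))]
knob bar 88 [-109.52971282  -90.28996745] ((-108.78363800048828, -89.90534973144531), (41.529273986816406, 11.980731964111328), 47.749393463134766)
scene [ -0.42184811 200.55421174] 22.872357153315704 [(-60, np.float64(130.76413970786916)), (-40, np.float64(129.95317161926027)), (-30, np.float64(211.70920161647143)), (-20, np.float64(208.83352350279984)), (0, np.float64(200.69992600337787)), (100, np.float64(158.33758958051328))]
knob bar 144 [-106.12182522  -91.77918582] ((-107.41642761230469, -90.69857788085938), (40.64842224121094, 14.221105575561523), 44.84013748168945)
[611.88898374 -86.08419474] [64.40675304 18.3907842  -4.01710108 83.10727344  1.29432949 78.54127249
 -3.26158284]
[ 28.28791311  16.09449267 -27.90155078  85.75850687   7.5689611
  80.02238406 -87.59584884]
[ 27.67544925  19.37846043 -27.08238768  92.85575185   9.25095902
  69.99774687 -88.86463806]
[526.96354318 -89.64362531]
[ 36.06546905   6.96183349 -31.37432703 100.43792474   3.77082512
  73.64383172 -35.78401513]
[ 35.54293818   9.67779342 -31.33671879 104.50715337   5.43805249
  67.29772262 -37.13434147]
[  31.2768805     9.17701798  -26.61014247  104.6466172     4.44449636
   67.19610902 -108.36434676]
[  30.27231746    9.07188208  -25.50314047  104.68012036    4.22398183
   67.17506333 -126.5927441 ]
```

Run:
```python
from station import *
from h import *
gripper_to(0.0,20)
p=w(-21,-90); o=[180,0,2.4]
move_ptp([*p,250],o); print(current_time(),current_ee_pos(),current_contact_force())
print(move_l([*p,160],velocity=50,stop_force=18),current_time(),current_ee_pos(),current_contact_force())
print(move_l([*p,135],velocity=12,stop_force=18),current_time(),current_ee_pos(),current_contact_force())
```

```text
4.25 [613.71539377 -87.61687515 249.80361743] [ 0.44782325 -0.16231462 -0.09756441]
False 6.2 [614.26202179 -85.93827311 159.93837222] [-0.40874489  0.02138788  1.49107058]
True 7.45 [613.47335842 -86.02237718 146.43401849] [0.12328145 0.57427585 3.34919602]
```

Run:
```python
from station import *
from h import *
p=w(-21,-90)
print(move_l([*p,138],velocity=10,stop_force=25),current_time(),current_ee_pos(),current_contact_force())
wait(0.2);print(current_ee_pos(),current_contact_force())
move_l([*p,235],velocity=150)
print(current_time())
W=None
for n in ["top","scene"]:
    q,d=snapshot(n); cv2.imwrite(f"pics/{n}1.png",q[:,:,::-1])
    W=cloud(d,calibration(n)).reshape(-1,3)
    l=loc(W[:,:2]); m=(l[:,0]>20)&(l[:,0]<110)&(abs(l[:,1]+90)<55)&(W[:,2]>138)&(W[:,2]<200)
    print(n,m.sum(),np.polyfit(l[m,0],W[m,2],1),[ (x,np.nanmedian(W[(abs(l[:,0]-x)<5)&(abs(l[:,1]+90)<60),2])) for x in (-30,0,50,100)])
```

```text
True 7.9583 [613.52853013 -86.00516564 146.4556973 ] [-1.63711355  0.107773    4.95888148]
[613.5106921  -86.01909882 146.43111015] [-0.40953959 -0.27731444  4.0667064 ]
8.9
top 1212 [-2.28908895e-03  1.46462567e+02] [(-30, np.float64(641.2529131867992)), (0, np.float64(637.2564214543131)), (50, np.float64(146.5854051334544)), (100, np.float64(146.19649534150147))]
scene 2240 [5.65681220e-04 1.46668938e+02] [(-30, np.float64(342.1569020216937)), (0, np.float64(380.1663594332317)), (50, np.float64(146.61177443047632)), (100, np.float64(146.7827987027668))]
```

View pics/scene1.png

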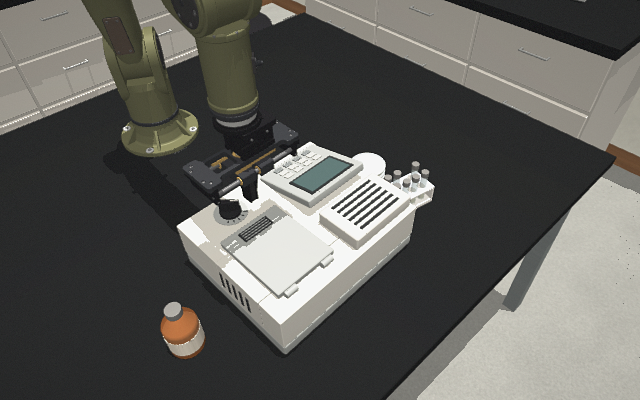

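Run:
```python
from station import *
from h import *
k=w(-108,-90); o=[180,0,50.4]
gripper_to(0.45,20)
move_ptp([*k,215],o); print(current_time(),current_ee_pos(),current_contact_force())
q,d=snapshot("wrist"); cv2.imwrite("pics/wrist1.png",q[:,:,::-1])
print(move_l([*k,144.5],velocity=70,stop_force=10),current_time(),current_ee_pos(),current_tcp_rot(),current_contact_force(),current_moment())
gripper_to(0.0,15)
wait(.2)
print(current_time(),current_opening(),current_ee_pos(),current_tcp_rot(),current_contact_force(),current_moment(),current_joint_positions())
q,d=snapshot("wrist"); cv2.imwrite("pics/wrist2.png",q[:,:,::-1])
```

```text
10.7917 [527.42215043 -89.72396022 215.33971269] [0.81782051 0.21318442 0.81371214]
False 12.0 [527.40465985 -89.6801909  145.03855999] [ 1.79947718e+02 -2.56822555e-02  5.03981677e+01] [-0.05238478 -0.04195483  0.7375982 ] [-0.01034705  0.00344406 -0.03738378]
12.7917 0.13601784763969918 [527.28268684 -89.8789103  144.6118377 ] [ 1.79955697e+02 -1.26873423e-02  5.03954510e+01] [ 2.46234341 -0.74614427 -0.44810277] [-0.24325701 -0.37782364  0.03888275] [ 37.83094728   9.9014052  -33.864066   104.32144688   5.9694621
  67.49805752 -37.52845833]
```

View pics/wrist1.png

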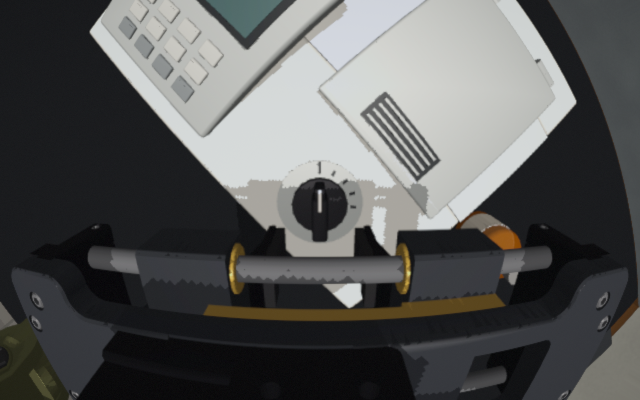

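View pics/wrist2.png

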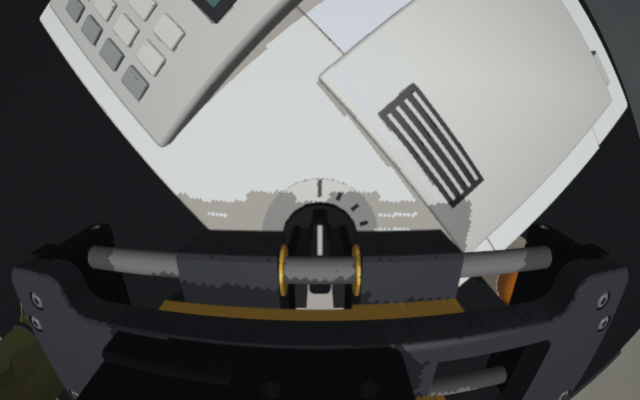

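Run:
```python
from station import *
from h import *
gripper_to(0.0,40); wait(.1)
print(current_time(),current_opening(),current_moment(),current_contact_force())
J=np.array(current_joint_positions()); y0=current_tcp_rot()[2]
for t in [4,8,12,16,20,22,24,26,28]:
    j=J.copy(); j[6]-=t; set_joints(list(j)); 
    print(t,round(current_time(),2),round(current_tcp_rot()[2]-y0,2),np.round(current_ee_pos(),1),np.round(current_moment(),3),np.round(current_contact_force(),1))
```

```text
13.1583 0.1313160787433317 [-0.37875546 -0.65317117  0.00075838] [ 2.47411472 -2.20787404 -1.56830004]
4 13.41 -3.89 [527.3 -90.  144.6] [-0.37  -0.612  0.102] [ 2.3 -1.5 -0.7]
8 13.66 -7.85 [527.4 -90.  144.6] [-0.401 -0.59   0.113] [ 3.1 -1.5 -0.3]
12 13.91 -11.83 [527.4 -90.1 144.6] [-0.487 -0.778  0.046] [ 2.7 -1.1 -1.8]
16 14.16 -15.84 [527.5 -90.1 144.6] [-0.497 -0.884  0.079] [ 3.4 -2.3 -2.2]
20 14.41 -19.82 [527.5 -90.2 144.7] [-0.608 -0.972  0.113] [ 4.6 -4.1 -2.6]
22 14.66 -21.84 [527.5 -90.2 144.6] [-0.554 -0.959 -0.035] [ 5.1 -2.8 -2.6]
24 14.91 -23.84 [527.5 -90.3 144.6] [-6.010e-01 -1.012e+00  1.000e-03] [ 4.4 -2.5 -2.8]
26 15.16 -25.8 [527.5 -90.3 144.6] [-0.699 -1.043  0.246] [ 4.  -3.6 -2.9]
28 15.41 -27.81 [527.6 -90.3 144.7] [-0.687 -1.055  0.163] [ 4.5 -2.9 -2.6]
```

Run:
```python
from station import *
from h import *
J=np.array(current_joint_positions()); y0=50.395
t0=y0-current_tcp_rot()[2]
for t in [32,36,40,43,45,46,47,48,49,50,51,52,56,60,63,65,67,68,69]:
    j=J.copy(); j[6]-=t-t0; set_joints(list(j)); M=[]
    for i in range(6): wait(.03); M.append(current_moment()[2])
    print(t,round(current_time(),2),round(current_tcp_rot()[2]-y0,2),np.round(current_ee_pos(),1),round(np.mean(M),3),np.round(current_contact_force(),1),round(current_opening(),3))
q,d=snapshot("wrist"); cv2.imwrite("pics/wrist3.png",q[:,:,::-1])
```

```text
32 15.86 -31.91 [527.6 -90.4 144.6] 0.108 [ 3.6 -2.9 -2.3] 0.133
36 16.31 -35.95 [527.6 -90.5 144.6] 0.111 [ 3.7 -3.5 -3.4] 0.137
40 16.76 -39.97 [527.6 -90.5 144.6] 0.021 [ 3.9 -2.3 -3.3] 0.133
43 17.21 -42.96 [527.6 -90.6 144.6] 0.036 [ 3.9 -3.1 -3. ] 0.133
45 17.66 -44.98 [527.7 -90.7 144.7] -0.05 [ 4.5 -3.3 -2.5] 0.135
46 18.11 -45.97 [527.7 -90.7 144.6] 0.02 [ 3.8 -2.3 -2. ] 0.137
47 18.56 -46.97 [527.7 -90.7 144.6] -0.003 [ 4.2 -2.5 -2.5] 0.133
48 19.01 -47.96 [527.7 -90.7 144.6] 0.073 [ 4.1 -3.3 -2.1] 0.133
49 19.46 -48.94 [527.7 -90.7 144.6] 0.142 [ 4.6 -3.2 -3.1] 0.135
50 19.91 -49.93 [527.7 -90.7 144.7] 0.233 [ 4.2 -3.5 -3.1] 0.132
51 20.36 -50.91 [527.6 -90.7 144.6] 0.294 [ 4.7 -3.6 -3.5] 0.134
52 20.81 -51.95 [527.7 -90.8 144.6] 0.171 [ 4.2 -3.4 -2.3] 0.133
56 21.26 -55.96 [527.7 -90.9 144.6] 0.106 [ 3.  -3.  -2.6] 0.136
60 21.71 -59.97 [527.6 -90.9 144.6] 0.085 [ 4.9 -4.  -2.7] 0.136
63 22.16 -62.97 [527.6 -91.  144.6] 0.116 [ 4.4 -4.1 -3.2] 0.134
65 22.61 -64.98 [527.6 -91.  144.6] 0.046 [ 4.3 -3.7 -3. ] 0.134
67 23.06 -66.99 [527.6 -91.1 144.6] 0.001 [ 4.1 -3.1 -2.7] 0.135
68 23.51 -67.98 [527.6 -91.1 144.6] 0.043 [ 4.3 -3.6 -1.7] 0.138
69 23.96 -68.99 [527.6 -91.1 144.6] -0.001 [ 4.4 -3.4 -2.3] 0.132
```

View pics/wrist3.png

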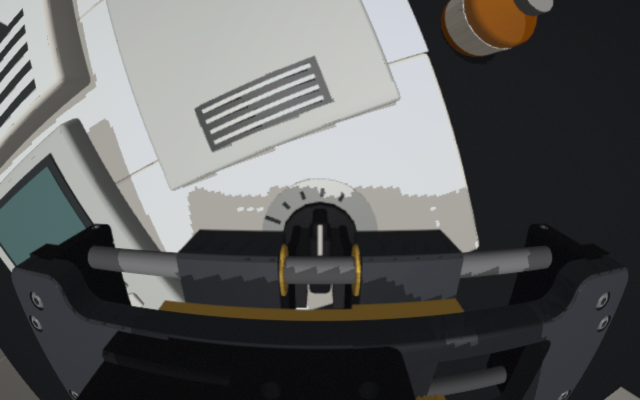

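Run:
```python
from station import *
from h import *
J=np.array(current_joint_positions()); y0=50.395
t0=y0-current_tcp_rot()[2]
for t in [70,71,71.5,72,72.5,73,73.5]:
    j=J.copy(); j[6]-=t-t0; set_joints(list(j)); M=[]
    for i in range(12): wait(.03); M.append(current_moment()[2])
    print(t,round(current_time(),2),round(current_tcp_rot()[2]-y0,2),np.round(current_ee_pos(),1),round(np.mean(M),3),round(np.std(M),3))
    if np.mean(M)>.1: break
```

```text
70 24.66 -69.99 [527.6 -91.1 144.7] 0.056 0.026
71 25.31 -71.04 [527.6 -91.2 144.6] 0.044 0.026
71.5 25.96 -71.53 [527.6 -91.2 144.6] 0.069 0.036
72 26.61 -72.02 [527.6 -91.2 144.6] 0.11 0.038
```

Run:
```python
from station import *
from h import *
M=[]
for i in range(30): wait(.03); M.append(current_moment()[2])
print(np.mean(M[:15]),np.mean(M[15:]),current_tcp_rot(),current_opening())
T=np.array(calibration("wrist")["pose"])
q,d=snapshot("wrist"); cv2.imwrite("pics/wrist4.png",q[:,:,::-1]); cv2.imwrite("pics/w4crop.png",cv2.resize(q[160:320,240:400,::-1],None,fx=3.5,fy=3.5))
q,d=snapshot("scene"); cv2.imwrite("pics/scene4.png",q[:,:,::-1])
W=cloud(d,calibration("scene")).reshape(-1,3);l=loc(W[:,:2]); m=(l[:,0]>0)&(l[:,0]<110)&(abs(l[:,1]+90)<55)&(W[:,2]>138)&(W[:,2]<170)
print(m.sum(),np.polyfit(l[m,0],W[m,2],1),current_time())
```

```text
0.10706585015859282 0.10142874131665656 [ 1.79933966e+02 -1.24779561e-01 -2.16158582e+01] 0.13430805838756565
2723 [-8.53940570e-05  1.46683618e+02] 27.7083
```

View pics/w4crop.png

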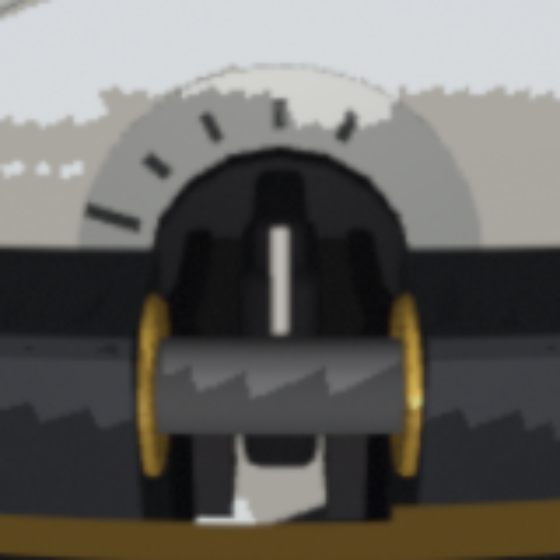

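View pics/scene4.png

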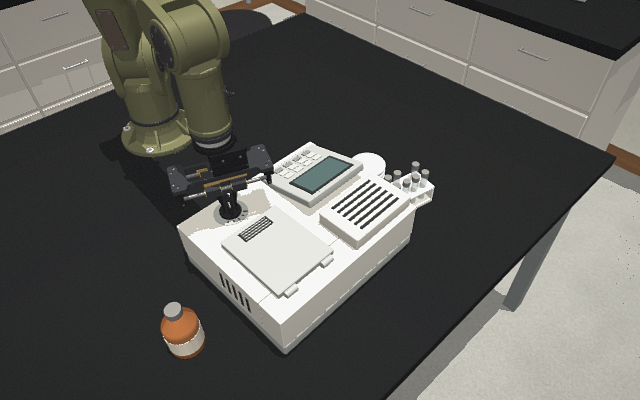

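The close-up shows the knob's white line (280, 280 in the crop) pointing at the fourth mark, counting the long blank mark as the first. That mark is the third stop. The lid is flat and the neighbouring items are untouched, so I am handing in.

Run:
```python
from station import *
hand_in()
```

```text
the job is handed in; nothing more can be done
```

The lid is fully shut and the knob is held at the third stop, gripped at 40 N. I handed the job in at about 28 s.

- **Lid:** I pressed it down with the closed fingers until it met its firm stop. Afterwards the depth images showed it flat, with its top about 16 mm above the deck. A later check with the scene camera, while I was holding the knob, showed the same.
- **Knob:** I gripped the bar and turned it 72.0° clockwise in small steps. The first two clicks showed as clear torque steps near 25° and 48–51°. The third showed only as the torque starting to rise at about 71.5–72°, and I stopped there on purpose so as not to run past it.
- **Final hold:** Torque was steady at about 0.10 N m and the opening at 11.7 mm, matching the 12 mm bar. In the wrist picture the white line points at the third mark after the blank.
- **Neighbouring items:** The bottle, dishes and tube rack look unmoved in the last scene picture.
- **Limits of the checks:** None failed. Single torque readings were noisy (about ±0.04 N m), so I relied on averages.

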